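Latch the sprung carriage at its test position and start the leak test

ROBOT

A 7-joint arm with a two-finger parallel gripper is mounted at the origin on the work surface. World frame = base frame: x ahead of the robot, y to its left, z up, the work surface at z = 0. Lengths are in m, angles in rad, forces in N, time in s.
With the tool pointing down it reaches from about 0.425 to 0.875 m from the base axis. Payload 4.7 kg.
Tool frame: the origin (TCP) lies on the centre line of the jaws, within the pads' length; the fingertips stand 14 mm ahead of it and the grasp point (between the pads) lies 5 mm behind it; z points along the fingers, y is the line along which they close (so a half turn about z gives the same grasp; the last joint's range is limited). The gripper opens to 87 mm and grips with 3 to 60 N. Pads are 19 mm wide; open, the fingers measure 117 mm over their backs; the gripper's body (75 mm by 190 mm) begins 51 mm behind the grasp point.
Start: joints at [-1.319, 0.321, -0.07, 1.45, 0.023, 1.371, -0.057], TCP at [0.153, 0.632, 0.197] pointing down, gripper open.
Joint ranges: [-2.86, 2.86], [-0.3, 2.09], [-1.38, 1.24], [0.06, 2.45], [-1.56, 4.7], [0.09, 2.05], [-2.69, 2.69]. Speed limits (rad/s): [2.57, 2.57, 3.14, 3.14, 3.14, 3.14, 3.14].

INTERFACE

Orientations are given as a 3x3 rotation matrix whose columns are the frame's x, y, z axes.
In Python, from station import arm gives the robot as it stands.
- The arm moves only by the tool step_arm, never from a script. Its argument "increments" is a list of rows, each a list of 3 entries, a list of its own where there are three numbers: the opening, from -1 (shut) to 1 (fully open), then the shift along the tool's x, y, z in units of 0.2 m (1.0 is 0.2 m), then the turn, a rotation vector about the tool's x, y, z in units of pi rad (1.0 is pi rad). In form: [[gripper, [tx, ty, tz], [wx, wy, wz]], ...]. A call has 1 to 20 rows; each row shifts and turns the commanded pose from where the row before left it, along the tool's axes as they then stand; what a row does not reach is not made up. A row lasts 1/12 s, in which the tool goes at most 41.7 mm and 7.16 degrees, less where a joint would pass 70% of its speed; a pose out of reach is approached as far as the arm can. A call with a number of a shift or a turn outside -1 to 1 is refused whole. A call with a gripper value outside its range is refused whole. The fingers move at their own pace and stop on an object; the grip force is fixed at half the most. Time passes only in rows, so rows that do not move let the fingers close. It gives the time, the measured TCP pose, the force, the opening and the grip force at its end, in the units of the state.
- arm.state(): the state, without advancing time (a new reading comes with each control period).
- arm.capture(name): name is "side" or "top"; returns the picture (420x560x3 uint8, red, green, blue); there is no depth.
- arm.camera_params(name): a dict with "fov_y" (degrees; the focal length in pixels is half the picture's height over the tangent of half this angle, whatever the lens; pixels are square), "cx", "cy" (the principal point, pixels), "k1" (the pictures are not rectified: a ray, as slopes to the right and down, at radius r is drawn at 1 + k1 r^2 times it, then the intrinsics apply), "R" (3x3) and "t" (3): a world point X has camera coordinates R X + t. Camera axes: x right, y down, z forward; pixel columns grow to the right and rows downward; lengths in m; the calibration is good to about 2 mm. A picture is of the moment at which its call begins. camera_params takes no time and is no camera call.
- arm.close_job(): hands the job in; it is judged then, once.
The state is a dict: "time_s": time; "q": joint angles; "qvel": joint speeds; "joint_torque": joint torques, N m; "position": TCP position; "tool_rot": TCP orientation; "force": force on the tool from outside, world axes, zero at the start; "torque": the same for the moment, N m; "grip_width": opening from 0.0 (shut) to 1.0 (fully open); "gripper_force": force on a finger pad.
Only numpy, scipy, OpenCV 4.12 (cv2) and the standard library are available. Lean on these libraries where they do the work, as an engineer would, in place of code of your own. Each camera call takes 0.05 s, during which the arm holds its last target. There are 200 camera calls.

TASK

Bring the brass valve on the test jig to the test position: push the sprung carriage by its upright end plate until it has gone well past the stop pin, then let it go, so that it springs back against the pin and stays latched at mid travel. Once it is latched and released, press the round start button on the leak tester all the way down and let it come up again, then move clear. Only push and press: do not touch the valve, which rides in its nest, pick nothing up, and leave the other things on the bench where they are.

Things in the scene. Friction and masses are not known exactly. Their poses are not given: they have to be found in the camera images.
- jig: Fixed jig, dark steel base 280 x 155 x 18 mm. Origin at bench level under the carriage's path; +x = push direction, +y = stop pin side, z up; base spans x -140..140, y -70..85 mm. Low rear block x -134..-118, top 34 mm above the bench; front block x 119..137, top 58; nozzle post x -3..23, y -77..-35, top 76. Its +x points to the robot's right (world -y), turned by up to 0.4 rad.
- push_face (a point): Centre of the outer face of the carriage's upright aluminium end plate, the face to push on, 75 mm above the bench; moves with the carriage. Plate 70 wide (jig y), 12 thick (jig x), from 36 to 92 mm above the bench; the face looks along jig -x and is at jig x = -110 mm + carriage. Behind it is free space above the 34 mm rear block. Axes as the jig's.
- carriage (a joint): Travel along jig +x, m: 0 at rest, 0.070 far stop. Sprung back with 3.2 N at 0 to 8.8 N at 0.070, damped 25 N s/m. Its tooth pushes the stop pin aside from about 0.005; past 0.040 the pin snaps in behind it. Let go beyond that it comes back and is held at 0.040 (mid); let go earlier it returns to 0. Push to at least 0.050; reaching the far stop does no harm.
- stop_pin (a joint): Sprung steel stop pin (8 mm shank, 16 mm head, top 60 mm above the bench) at jig x -10, y 35 mm; travel in m along jig +y: 0 sprung in, about 0.008 pushed aside by the tooth. Works by itself, need not be touched. Its housing: jig x -28..8, y 56..82, top 54 mm.
- nest (a point): Middle of the floor of the square nest (33 x 33 mm inside, walls 12 mm high) on the carriage, 36 mm above the bench, at jig x = -30 mm + carriage.
- valve: Loose brass valve, body 30 x 30 x 34 mm with a round bonnet, 48 mm high in all, 0.11 to 0.22 kg, standing in the nest. Origin at the centre of its underside, z up. It must not be touched.
- tester: Leak tester, fixed grey box 110 x 130 x 48 mm (x, y, z), with a round dial gauge (48 mm across, top 63 mm above the bench, at box x = 22, y = 30 mm) and the start button. It stands to the left or to the right of the jig. Origin at the centre of its underside.
- start_top (a point): Centre of the top of the start button, a round steel button 28 mm across in a black housing on top of the tester, at box x = -20, y = -30 mm, 70 mm above the bench when up; pressed straight down. It is smaller than the gauge.
- start (a joint): Travel of the start button in m: 0 up, 0.006 fully down (5 N of spring force at the bottom). It springs up by itself.
- screw_bin: Green open bin of screws, 110 x 130 x 55 mm, origin at the centre of its underside. Stands on the other side of the jig from the tester. Leave alone.
- tub: Open yellow cup, 72 mm across, 50 mm high, origin at the centre of its underside. Leave alone.
- spare_valve: Spare brass valve standing on the bench, 30 x 30 mm body, 46 mm high, two side ports, near the jig's -y side. Origin at the centre of its underside. Leave alone.
- manifold: Brass block 60 x 26 x 38 mm with three stubs on top, near the jig's -y side. Origin at the centre of its underside. Leave alone.
- screwdriver: Screwdriver with a green handle, lying on the bench on the jig's +y side. Origin near its middle, x along its length. Leave alone.
- wrench: Steel wrench lying on the bench far right. x along its length. Leave alone.
- fitting: Small round brass fitting, 22 mm across, 28 mm high, standing at the near right. Leave alone.
There are look-alikes about, which are no part of the job. What is shaped like the tester but blue is not meant.

How it is judged:
By the outcome, as a careful person would: the job done as asked, in the order asked, and still so for the second after the job is handed in, with the robot touching nothing.
It also fails if it takes over 43 s, if anything falls off the work surface, if the arm or the gripper's body presses on something with over 40 N, if the wrist force passes 120 N, or if a joint passes its speed limit or range.

## Working session

There is one attempt and no reset: what is moved stays moved. The work goes in short steps, Python scripts to look and compute and a tool call to move; the robot and the scene stay as the last step left them, time stands still between calls to the robot, and variables do not carry over. Pictures are saved under pics/ and viewed, at most 10 in all, crops included, and the job is handed in when it is done.

Besides the shell and the picture viewer there is one more tool, called after "Emit:" as name(argument=value, ...), one argument or row to a line, values as JSON. step_arm: Moves the arm, as the interface text tells. Its arguments: {"type":"object","properties":{"increments":{"type":"array","items":{"type":"array"}}},"required":["increments"]}

```bash
mkdir -p pics; cat > h.py <<'E'
import numpy as np, cv2
from station import arm
def K(n):
    p=arm.camera_params(n); f=210/np.tan(np.radians(p['fov_y'])/2); return p,f
def ray(n,u,v):
    p,f=K(n); d=np.array([(u-p['cx'])/f,(v-p['cy'])/f]); s=d.copy()
    for _ in range(30): s=d/(1+p['k1']*(s@s))
    R=np.array(p['R']);t=np.array(p['t']); return -R.T@t, R.T@np.array([*s,1])
def onz(n,u,v,z):
    o,d=ray(n,u,v); return o+d*(z-o[2])/d[2]
def proj(n,X):
    p,f=K(n); c=np.array(p['R'])@np.array(X)+np.array(p['t']); s=c[:2]/c[2]; s=s*(1+p['k1']*(s@s)); return np.array([s[0]*f+p['cx'],s[1]*f+p['cy']])
def two(a,b):
    (o1,d1),(o2,d2)=ray('top',*a),ray('side',*b)
    s=np.linalg.lstsq(np.c_[d1,-d2],o2-o1,rcond=None)[0]; A=o1+d1*s[0];B=o2+d2*s[1]; return (A+B)/2,np.linalg.norm(A-B)
def snap(n,tag):
    im=np.array(arm.capture(n)); cv2.imwrite(f'pics/{tag}.png',im[:,:,::-1]); return im
E
python3 - <<'E'
from h import *
for n in('top','side'):
    snap(n,n+'0'); p=arm.camera_params(n); print(n,p['fov_y'],p['k1'],ray(n,280,210))
s=arm.state();print(s['time_s'],s['position'],np.round(s['tool_rot'],3),s['q'])
E
```

```text
top 52.79058442907943 -0.08640227388347425 (array([0.36604501, 0.00917296, 1.14859838]), array([ 0.1295909 , -0.023533  , -0.99148275]))
side 45.10381504202616 -0.07128872037147316 (array([-0.04061092, -0.69367997,  0.99167972]), array([ 0.40768857,  0.57850463, -0.7066773 ]))
0.1 [0.15304411 0.6312013  0.19560468] [[-0.972  0.236 -0.   ]
 [ 0.236  0.972 -0.002]
 [-0.    -0.002 -1.   ]] [-1.31887986  0.32173196 -0.07010913  1.45150799  0.02260805  1.37077911
 -0.05689949]
```

View pics/top0.png

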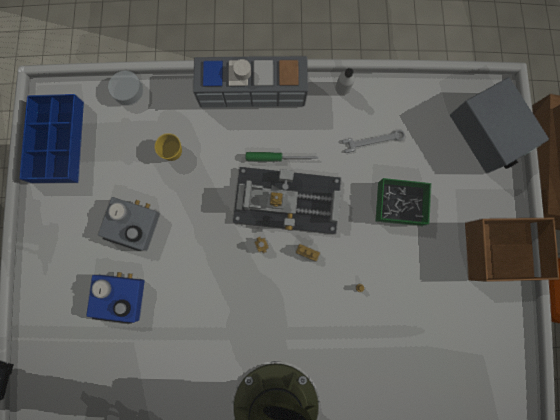

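View pics/side0.png

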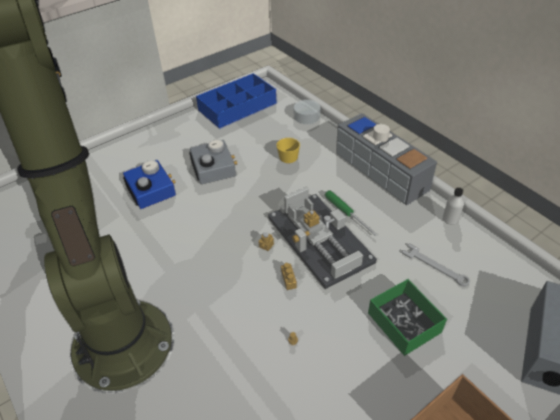

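Top view: the jig is at about (288,200), with the end plate at (248,195), the valve at (276,200) and the nozzle at (290,220). There are two tester-shaped boxes: grey at (130,224) and blue at (116,299). The grey one fits the description; the blue one is the look-alike. The start button should be the smaller round at (134,233), and the gauge the larger white one at (117,211). I'll confirm this in an enlarged crop.

```bash
python3 - <<'E'
import cv2,numpy as np
t=cv2.imread('pics/top0.png');s=cv2.imread('pics/side0.png')
r=lambda i,x,y,w,h,k:cv2.resize(i[y:y+h,x:x+w],None,fx=k,fy=k,interpolation=cv2.INTER_CUBIC)
a=np.hstack([r(t,95,190,66,60,6),r(s,182,130,66,60,6)])
cv2.imwrite('pics/c1.png',a)
b=np.hstack([r(t,226,155,124,90,3),r(s,262,180,124,105,3)[:270]]) if 0 else None
A=r(t,228,160,120,80,3.3);B=r(s,264,182,120,105,3.3)
h=max(A.shape[0],B.shape[0]);A=cv2.copyMakeBorder(A,0,h-A.shape[0],0,0,0);B=cv2.copyMakeBorder(B,0,h-B.shape[0],0,0,0)
cv2.imwrite('pics/c2.png',cv2.convertScaleAbs(np.hstack([A,B]),alpha=1.3))
E
```

```text
(no output)
```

View pics/c1.png

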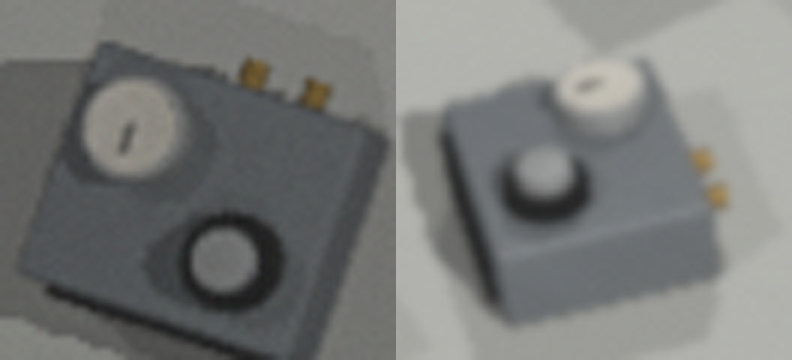

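View pics/c2.png

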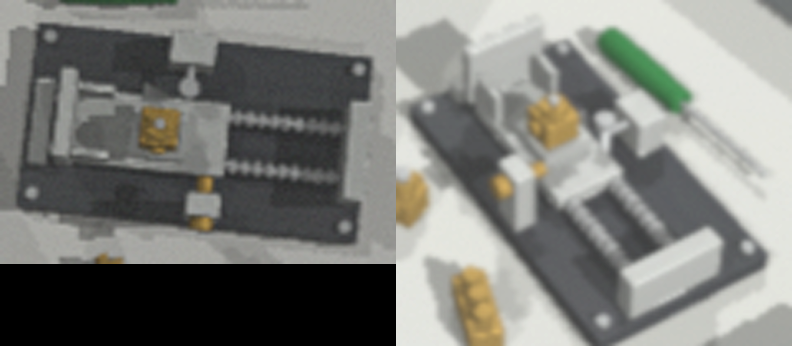

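The crop confirms it. On the grey box, the large white dial with a needle is the gauge, at top (117,211). The smaller steel button in the black housing is at top (131.8,232.9) and side (206.6,157.9). The jig's four base screws, the end plate's top edge at crop x 57–77, and the valve are all clear.

```bash
cat > m.py <<'E'
from h import *
T=lambda u,v:((u+.5)/3.3-.5+228,(v+.5)/3.3-.5+160)
S=lambda u,v:((u-396+.5)/3.3-.5+264,(v+.5)/3.3-.5+182)
P,e=two((131.75,232.9),(206.6,157.9)); print('button',P,e,onz('top',131.75,232.9,.07),onz('side',206.6,157.9,.07))
top=[T(50,36),T(359,69),T(32,192),T(345,227)]; side=[S(563,47),S(748,247),S(428,106),S(603,321)]
for a,b in zip(top,side): print('screw',*two(a,b),onz('top',*a,.018))
W=np.array([onz('top',*a,.018) for a in top]); Ws=np.array([onz('side',*a,.018) for a in side])
for w in (W,Ws):
    d=(w[1]-w[0]+w[3]-w[2])[:2]; print('centre',w.mean(0),'yaw dir',np.degrees(np.arctan2(d[1],d[0])))
# plate top corners z=.092: outer(-x) edge, top view
for p in [(61,68),(56,157),(77,68),(72,159)]: print('plate',onz('top',*T(*p),.092))
print('plate ends two-view', two(T(68,68),S(543,22)),two(T(64,158),S(470,53)))
E
python3 m.py
```

```text
button [0.45176796 0.36478011 0.07037672] 0.0029074636982440016 [0.45054484 0.36565592 0.07      ] [0.45316084 0.36435119 0.07      ]
screw [0.6223405  0.08154245 0.02680295] 0.0024468990433555325 [0.62327479 0.08274284 0.018     ]
screw [ 0.59278437 -0.17188356  0.02549137] 0.001630278177083421 [ 0.59358921 -0.17262543  0.018     ]
screw [0.49302466 0.0962632  0.02670198] 0.0011979198540510163 [0.4934879  0.09724432 0.018     ]
screw [ 0.4628753  -0.15671812  0.025476  ] 0.0017909180902181039 [ 0.46275116 -0.15733229  0.018     ]
centre [ 0.54327577 -0.03749264  0.018     ] yaw dir -96.75735419226815
centre [ 0.54850656 -0.03247256  0.018     ] yaw dir -96.88165209530513
plate [0.58113378 0.06939639 0.092     ]
plate [0.5119038 0.0732016 0.092    ]
plate [0.58103123 0.05705845 0.092     ]
plate [0.51026487 0.06097696 0.092     ]
plate ends two-view (array([0.58333764, 0.06286555, 0.09081192]), np.float64(0.004621607623642309)) (array([0.51238446, 0.06562669, 0.09703582]), np.float64(0.004616975866610791))
```

Emit:
step_arm(
  increments=[
    [-1,[0,0,0],[0,0,-0.038]],
    [-1,[-0.12,-0.12,0],[0,0,0]],
    [-1,[-0.13,-0.13,0],[0,0,0]],
    [-1,[-0.13,-0.13,0],[0,0,0]],
    [-1,[-0.13,-0.13,0],[0,0,0]],
    [-1,[-0.13,-0.13,0],[0,0,0]],
    [-1,[-0.13,-0.13,0],[0,0,0]],
    [-1,[-0.13,-0.13,0],[0,0,0]],
    [-1,[-0.13,-0.13,0],[0,0,0]],
    [-1,[-0.13,-0.13,0],[0,0,0]],
    [-1,[-0.13,-0.13,0],[0,0,0]],
    [-1,[-0.13,-0.13,0],[0,0,0]],
    [-1,[-0.13,-0.13,0],[0,0,0]],
    [-1,[-0.13,-0.13,0],[0,0,0]],
    [-1,[-0.13,-0.13,0],[0,0,0]],
    [-1,[-0.13,-0.13,0],[0,0,0]],
    [-1,[-0.13,-0.13,0],[0,0,0]],
    [-1,[-0.13,-0.13,0],[0,0,0]],
    [-1,[-0.12,-0.12,0],[0,0,0]],
    [-1,[0,0,0],[0,0,0]],
  ],
)

```text
time_s: 1.77
position: [0.5625, 0.1074, 0.1964]
tool_rot: [[-0.992, 0.129, 0.002], [0.129, 0.992, -0.005], [-0.003, -0.005, -1.0]]
force: [0.4, -0.9, 1.3]
grip_width: 0.007
gripper_force: 0.0
```

Emit:
step_arm(
  increments=[
    [-1,[0.045,0.09,0],[0,0,-0.003]],
    [-1,[0,0,0.1],[0,0,0]],
    [-1,[0,0,0.1],[0,0,0]],
    [-1,[0,0,0.1],[0,0,0]],
    [-1,[0,0,0.1],[0,0,0]],
    [-1,[0,0,0.1],[0,0,0]],
    [-1,[0,0,0.08],[0,0,0]],
    [-1,[0,0,0.04],[0,0,0]],
    [-1,[0,0,0],[0,0,0]],
    [-1,[0,0,0],[0,0,0]],
    [-1,[0,0,0],[0,0,0]],
  ],
)

```text
time_s: 2.68
position: [0.5531, 0.1354, 0.0737]
tool_rot: [[-0.994, 0.109, 0.002], [0.109, 0.994, 0.001], [-0.002, 0.001, -1.0]]
force: [0.6, -0.5, 0.2]
grip_width: 0.006
gripper_force: 0.0
```

```bash
python3 - <<'E'
from h import *
t=snap('top','t1');s=snap('side','s1')
r=lambda i,x,y,w,h,k:cv2.resize(i[y:y+h,x:x+w],None,fx=k,fy=k,interpolation=cv2.INTER_CUBIC)
cv2.imwrite('pics/c3.png',np.hstack([r(t,220,145,130,100,3),r(s,262,155,130,100,3)])[:,:,::-1]*1)
print(arm.state()['position'],arm.state()['force'])
E
```

```text
[0.5532179  0.13541354 0.07388803] [-0.4544877   0.60136055  1.55653542]
```

View pics/c3.png

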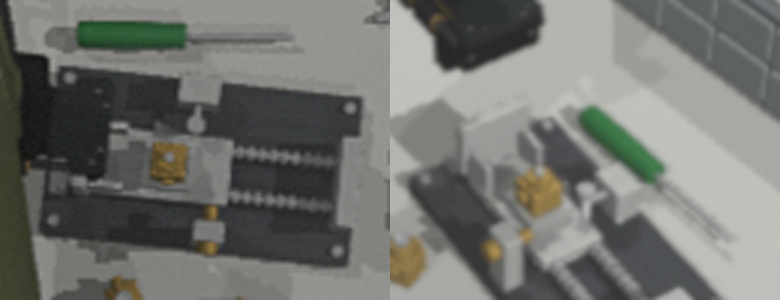

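The gripper's body hides the plate from above, so I'll check where the tool should appear in the side view.

```bash
python3 - <<'E'
from h import *
p=arm.state()['position'];R=np.array(arm.state()['tool_rot'])
for n in('side','top'):
  for z in(-.14,-.056,0,.014): print(n,z,proj(n,p+R@[0,0,z]))
  print(n,'face',proj(n,[.549,.0727,.075]))
s=cv2.imread('pics/s1.png');cv2.imwrite('pics/c4.png',cv2.resize(s[60:260,200:400],None,fx=3,fy=3,interpolation=cv2.INTER_CUBIC))
E
```

```text
side -0.14 [280.13489028 142.34497609]
side -0.056 [281.13146752 167.85743838]
side 0 [281.74944296 183.65419614]
side 0.014 [281.8985405 187.4627747]
side face [294.8045629  196.45832097]
top -0.14 [213.81147106 182.01944667]
top -0.056 [218.32021688 188.64458849]
top 0 [220.94639457 192.50173948]
top 0.014 [221.5619693  193.40566803]
top face [245.22384329 193.84285918]
```

View pics/c4.png

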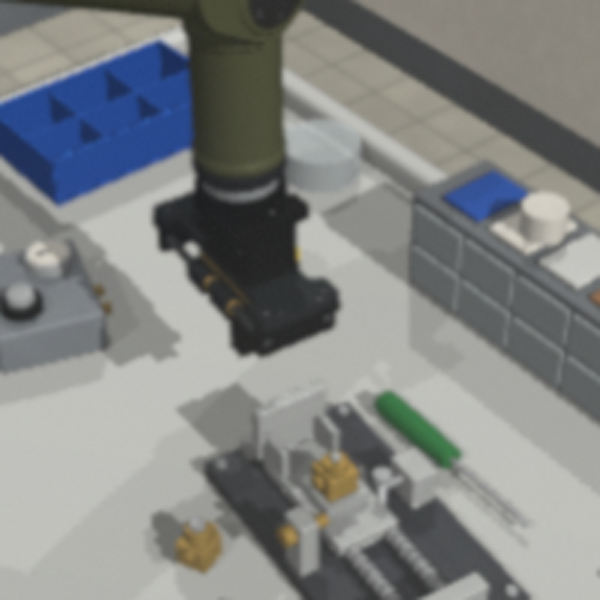

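The side view shows the gripper over the rear of the jig, behind the end plate at crop (290,420). Its body hides the fingers, and its position agrees with the projected TCP. Next I'll approach to contact.

Emit:
step_arm(
  increments=[
    [-1,[0,-0.06,0],[0,0,-0.002]],
    [-1,[0,-0.06,0],[0,0,0]],
    [-1,[0,-0.05,0],[0,0,0]],
    [-1,[0,-0.03,0],[0,0,0]],
    [-1,[0,-0.03,0],[0,0,0]],
    [-1,[0,-0.03,0],[0,0,0]],
    [-1,[0,0,0],[0,0,0]],
  ],
)

```text
time_s: 3.37
position: [0.5468, 0.0816, 0.0726]
tool_rot: [[-0.995, 0.105, 0.0], [0.105, 0.995, -0.0], [-0.0, -0.0, -1.0]]
force: [-0.4, -0.1, 0.3]
grip_width: 0.004
gripper_force: 0.0
```

Emit:
step_arm(
  increments=[
    [-1,[0,-0.02,0],[0,0,0.003]],
    [-1,[0,-0.02,0],[0,0,0]],
    [-1,[0,-0.02,0],[0,0,0]],
    [-1,[0,0,0],[0,0,0]],
  ],
)

```text
time_s: 3.7
position: [0.5455, 0.0704, 0.0725]
tool_rot: [[-0.994, 0.113, -0.0], [0.113, 0.994, -0.0], [0.0, -0.0, -1.0]]
force: [-0.2, 0.0, 0.1]
grip_width: 0.004
gripper_force: 0.0
```

```bash
python3 - <<'E'
from h import *
t=snap('top','t2');s=snap('side','s2')
print(arm.state()['position'],arm.state()['force'],proj('side',[.5455,.0704,.058]))
r=lambda i,x,y,w,h,k:cv2.resize(i[y:y+h,x:x+w],None,fx=k,fy=k,interpolation=cv2.INTER_CUBIC)
cv2.imwrite('pics/c5.png',np.hstack([r(t,215,150,90,85,4.4),r(s,260,140,90,85,4.4)])[:,:,::-1])
def val(n,x,y,w,h):
    im=cv2.imread(f'pics/{n}.png')[y:y+h,x:x+w]; hs=cv2.cvtColor(im,cv2.COLOR_BGR2HSV); m=cv2.inRange(hs,(12,110,60),(28,255,255)); M=cv2.moments(m,True); return M['m10']/M['m00']+x,M['m01']/M['m00']+y
for n in('side0','s1','s2'): print(n,val(n,298,205,28,25))
E
```

```text
[0.54558622 0.07147043 0.07255656] [0.95085246 1.33007232 0.14806835] [294.36310244 202.1462197 ]
side0 (311.2814814814815, 218.74814814814815)
s1 (311.2647058823529, 218.76470588235293)
s2 (311.33088235294116, 218.75)
```

View pics/c5.png

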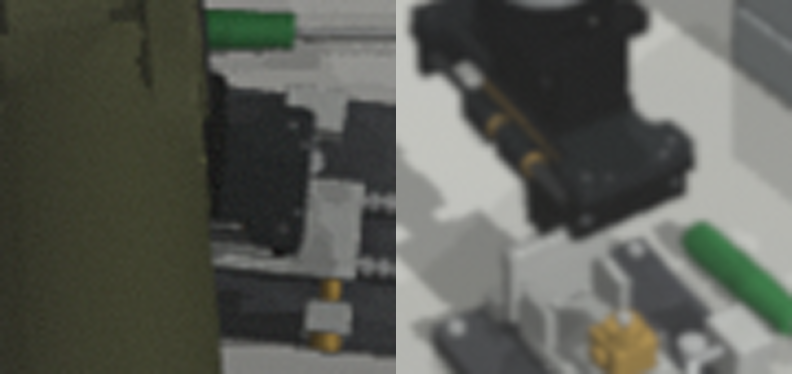

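The valve, and so the carriage, hasn't moved (side 311.3,218.7). The fingertips are hidden just behind the plate at crop (540,270), so I'll keep going in small steps.

Emit:
step_arm(
  increments=[
    [-1,[0,-0.02,0],[0,0,0]],
    [-1,[0,-0.02,0],[0,0,0]],
    [-1,[0,-0.02,0],[0,0,0]],
    [-1,[0,0,0],[0,0,0]],
  ],
)

```text
time_s: 4.13
position: [0.5442, 0.0581, 0.0726]
tool_rot: [[-0.994, 0.113, 0.0], [0.113, 0.994, -0.0], [-0.0, -0.0, -1.0]]
force: [1.0, -0.3, -1.1]
grip_width: 0.003
gripper_force: 0.0
```

```bash
python3 - <<'E'
from h import *
t=snap('top','t3');s=snap('side','s3')
print(arm.state()['position'],arm.state()['force'])
def val(n,x,y,w,h):
    im=cv2.imread(f'pics/{n}.png')[y:y+h,x:x+w]; hs=cv2.cvtColor(im,cv2.COLOR_BGR2HSV); m=cv2.inRange(hs,(12,110,60),(28,255,255)); M=cv2.moments(m,True); return M['m10']/M['m00']+x,M['m01']/M['m00']+y
for n in('s2','s3'): print(n,val(n,298,205,28,28))
for n in('top','side'): print(n,[np.round(proj(n,[.5442,.0581,z]),1) for z in (.0586,.0726,.129,.2)])
r=lambda i,x,y,w,h,k:cv2.resize(i[y:y+h,x:x+w],None,fx=k,fy=k,interpolation=cv2.INTER_CUBIC)
cv2.imwrite('pics/c6.png',r(s,250,110,110,130,4.5)[:,:,::-1])
E
```

```text
[0.54423118 0.05922299 0.07259215] [ 0.09510408 -0.08172035 -0.43595546]
s2 (311.2608695652174, 218.94202898550725)
s3 (311.20714285714286, 218.92142857142858)
top [array([251.2, 196.7]), array([250.9, 195.8]), array([249.9, 192. ]), array([248.4, 186.7])]
side [array([296.8, 204.7]), array([296.8, 200.9]), array([296.7, 184.9]), array([296.5, 163.3])]
```

View pics/c6.png

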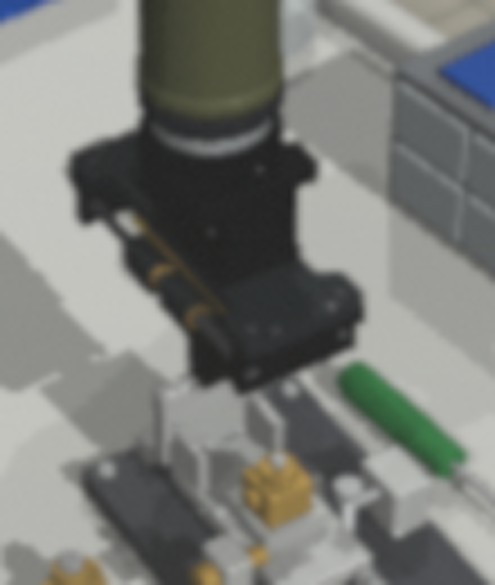

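```bash
python3 - <<'E'
from h import *
s=arm.state();print(s['position'],s['q'],s['grip_width'])
print('base',onz('top',275,403,.1),proj('top',[0,0,.1]))
# dark gripper body extent in top/side picture t3,s3
for n,f in(('top','t3'),('side','s3')):
    g=cv2.cvtColor(cv2.imread(f'pics/{f}.png'),cv2.COLOR_BGR2HSV)
    m=((g[:,:,2]<60)&(g[:,:,1]<110)).astype(np.uint8); c=proj(n,[.5442,.0581,.14]).round().astype(int)
    print(n,c); k,l,st,ce=cv2.connectedComponentsWithStats(m)
    for i in range(1,k):
        if st[i,4]>150 and abs(ce[i]-c).max()<60: print(st[i],ce[i])
    p=s['position'];R=np.array(s['tool_rot'])
    for z in(-.056,-.1):print('pred corners',z,[proj(n,p+R@[a*.0375,b*.095,z]).round(1).tolist() for a in(1,-1) for b in(1,-1)])
# plate: bright top edge along side view column & at z=.092
g=cv2.imread('pics/s3.png',0); print(g[185:215,290:302:3].T)
for v in(194,196,198,200):print(v,onz('side',295.5,v,.092))
E
```

```text
[0.54423118 0.05922299 0.07259215] [-0.54817002  0.20909467  0.43737701  1.87137844 -0.09988175  1.08228649
  1.38577912] 0.003879742363736744
base [0.03685511 0.00103231 0.1       ] [275.56697952 418.58608732]
top [250 191]
[211 130  54  43 408] [238.90686275 144.06127451]
[ 266  143   74   66 1472] [293.80230978 186.17866848]
[266 210  23  27 287] [276.42857143 219.5087108 ]
pred corners -0.056 [[209.1, 203.1], [286.6, 211.2], [212.9, 173.2], [289.6, 181.1]]
pred corners -0.1 [[206.4, 200.4], [287.3, 208.8], [210.4, 169.2], [290.4, 177.4]]
side [297 182]
pred corners -0.056 [[265.2, 169.4], [304.0, 212.9], [289.6, 159.7], [329.8, 201.3]]
pred corners -0.1 [[264.4, 156.3], [304.0, 199.7], [289.4, 146.6], [330.5, 188.1]]
[[164 169 170 170 170 171 172 165 148 147 159 169 165 158 155 156 156 156
  154 150 150 144 132 114 102  98  97  97  96  98]
 [ 42  43  44  43  45  47  50  49  68  95 112 132 148 154 157 157 156 155
  154 155 153 152 151 152 156 141 122 111 108 107]
 [ 47  41  38  37  36  38  37  37  38  44  74 122 149 157 157 156 155 155
  155 156 155 154 154 157 143 120 115 117 118 118]
 [ 56  57  55  47  42  39  37  40  49  86 132 151 156 157 156 155 154 154
  155 155 155 152 144 144 136 112  97  95  94  94]]
194 [0.54519962 0.0646585  0.092     ]
196 [0.54053233 0.05871782 0.092     ]
198 [0.53590294 0.0528253  0.092     ]
200 [0.53131095 0.04698032 0.092     ]
```

```bash
python3 - <<'E'
from h import *
T=lambda u,v:((u+.5)/4.4-.5+215,(v+.5)/4.4-.5+150)
S=lambda u,v:((u-396+.5)/4.4-.5+260,(v+.5)/4.4-.5+140)
for a in((300,250),): 
    for b in((573,237),(565,190)): print(two(T(*a),S(*b)))
for b in((690,190),(690,150)): print(two(T(313,110),S(*b)))
print('TCP then .5456 .0715 .0726; expect near corners', [.5456-.95*.0118-.0375,.0715-.095],[.5456-.0118+.0375,.0715-.095])
E
```

```text
(array([ 0.49766806, -0.01862143,  0.1834286 ]), np.float64(0.006378482767061908))
(array([ 0.49294404, -0.01766321,  0.21885931]), np.float64(0.005897851394160223))
(array([ 0.57297198, -0.02643443,  0.18028542]), np.float64(0.006630379366469291))
(array([ 0.56845615, -0.02650852,  0.21081516]), np.float64(0.0018411558072289238))
TCP then .5456 .0715 .0726; expect near corners [0.49688999999999994, -0.023500000000000007] [0.5712999999999999, -0.023500000000000007]
```

The body's corners triangulate in x and y exactly as expected, but about 50 mm higher than the reported TCP implies. The fingertips aren't where the TCP projects either, so they may be passing over the plate. I'll back off and turn the gripper so the fingers show in the side view.

Emit:
step_arm(
  increments=[
    [-1,[0,0.1,0],[0,0,0]],
    [-1,[0,0.14,0],[0,0,0]],
    [-1,[0,0.14,0],[0,0,0]],
    [-1,[0,0,0],[0,0,-0.038]],
    [-1,[0,0,0],[0,0,-0.038]],
    [-1,[0,0,0],[0,0,-0.038]],
    [-1,[0,0,0],[0,0,-0.038]],
    [-1,[0,0,0],[0,0,-0.038]],
    [-1,[0,0,0],[0,0,-0.038]],
    [-1,[0,0,0],[0,0,-0.038]],
    [-1,[0,0,0],[0,0,-0.038]],
    [-1,[0,0,0],[0,0,0]],
  ],
)

```text
time_s: 5.23
position: [0.5527, 0.1353, 0.0726]
tool_rot: [[-0.663, -0.749, 0.0], [-0.749, 0.663, 0.0], [-0.0, 0.0, -1.0]]
force: [-0.6, 0.1, -0.3]
grip_width: 0.002
gripper_force: 0.0
```

```bash
python3 - <<'E'
from h import *
s=snap('side','s4');st=arm.state();p=st['position'];print(p,np.round(st['tool_rot'],2).tolist())
c=cv2.resize(s[110:230,230:330],None,fx=5,fy=5,interpolation=cv2.INTER_CUBIC)[:,:,::-1]
c=cv2.convertScaleAbs(np.ascontiguousarray(c),alpha=1.6)
for z in(-.056,0,.014): 
    u=(proj('side',p+np.array(st['tool_rot'])@[0,0,z])-[230,110]+.5)*5; print(z,u); cv2.circle(c,tuple(u.astype(int)),3,(0,0,255),-1)
cv2.imwrite('pics/c7.png',c)
E
```

```text
[0.55269476 0.13528206 0.07257295] [[-0.67, -0.75, -0.0], [-0.75, 0.67, 0.0], [-0.0, 0.0, -1.0]]
-0.056 [257.73033019 294.10442243]
0 [260.69108251 373.10708567]
0.014 [261.40550975 392.15593615]
```

View pics/c7.png

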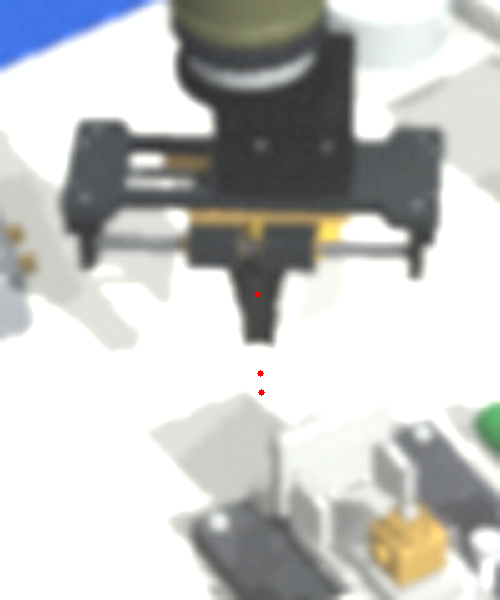

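The side crop shows the finger at (260,270–343), with its tip well above the projected tip at (261,392). So the tool really hangs about 40–45 mm higher than reported, and the tip passed over the plate. I'll go by the camera: descend 40 mm here and measure the tip again.

Emit:
step_arm(
  increments=[
    [-1,[0,0,0.05],[0,0,0]],
    [-1,[0,0,0.05],[0,0,0]],
    [-1,[0,0,0.05],[0,0,0]],
    [-1,[0,0,0.05],[0,0,0]],
    [-1,[0,0,0],[0,0,0]],
    [-1,[0,0,0],[0,0,0]],
  ],
)

```text
time_s: 5.78
position: [0.5518, 0.1347, 0.0312]
tool_rot: [[-0.666, -0.746, -0.002], [-0.746, 0.666, -0.001], [0.002, 0.001, -1.0]]
force: [0.9, -0.7, -0.2]
grip_width: 0.007
gripper_force: 0.0
```

```bash
python3 - <<'E'
from h import *
snap('side','s5');st=arm.state();p=st['position'];print(p,st['force'])
for n in('s4','s5'):
    g=cv2.imread(f'pics/{n}.png',0); u=282
    col=g[170:215,u-1:u+2].mean(1); print(n,col.round().astype(int))
    e=170+np.where(col<90)[0].max()+.5
    # near lower edge of the finger: 9.5 mm from the axis along tool x towards the camera (-x-y)
    near=p[:2]+.0095*np.array([-.67,-.75])
    best=min(np.arange(0,.15,.0005),key=lambda z:abs(proj('side',[*near,z])[1]-e)); print('edge row',e,'tip z',best)
E
```

```text
[0.55254097 0.13495999 0.03211847] [0.98182569 1.59104234 0.46235283]
s4 [ 44  45  45  45  44  45  45  50  94 159 186 192 192 192 191 189 186 183
 178 171 160 145 133 128 127 127 126 125 124 123 124 126 126 126 124 121
 118 111  99  92  88  85  78  69  65]
edge row 214.5 tip z 0.0
s5 [ 78  61  53  49  48  45  44  43  43  44  44  45  45  45  46  46  47  47
  47  53  84 122 132 130 129 129 128 127 126 124 125 127 128 127 123 111
  99  95  93  91  89  85  78  69  65]
edge row 214.5 tip z 0.0
```

The tip edge moved from row 178.3 to 190.5. Allowing for the near side of the finger, the tip is now at about z = 0.059, which is within the plate's 36–92 mm and above the 34 mm block. I'll turn back and approach.

Emit:
step_arm(
  increments=[
    [-1,[0,0,0],[0,0,0.038]],
    [-1,[0,0,0],[0,0,0.038]],
    [-1,[0,0,0],[0,0,0.038]],
    [-1,[0,0,0],[0,0,0.038]],
    [-1,[0,0,0],[0,0,0.038]],
    [-1,[0,0,0],[0,0,0.038]],
    [-1,[0,0,0],[0,0,0.038]],
    [-1,[0,0,0],[0,0,0.038]],
    [-1,[0,-0.06,0],[0,0,0]],
    [-1,[0,-0.06,0],[0,0,0]],
    [-1,[0,-0.05,0],[0,0,0]],
    [-1,[0,-0.02,0],[0,0,0]],
    [-1,[0,-0.02,0],[0,0,0]],
    [-1,[0,-0.02,0],[0,0,0]],
    [-1,[0,-0.02,0],[0,0,0]],
    [-1,[0,0,0],[0,0,0]],
  ],
)

```text
time_s: 7.17
position: [0.5473, 0.0858, 0.0327]
tool_rot: [[-0.994, 0.112, 0.001], [0.112, 0.994, 0.001], [-0.0, 0.001, -1.0]]
force: [1.8, 3.4, 0.5]
grip_width: 0.003
gripper_force: 1.3
```

```bash
cat >> h.py <<'E'
def val(tag,x=295,y=203,w=50,h=60):
    im=cv2.imread(f'pics/{tag}.png')[y:y+h,x:x+w]; hs=cv2.cvtColor(im,cv2.COLOR_BGR2HSV); m=cv2.inRange(hs,(12,110,60),(28,255,255))
    k,l,st,ce=cv2.connectedComponentsWithStats(m); return [(st[i,4],(ce[i]+[x,y]).round(1).tolist()) for i in range(1,k) if st[i,4]>15]
E
python3 - <<'E'
from h import *
snap('side','s6'); print(arm.state()['position'],arm.state()['force']); print(val('side0'),val('s6'))
E
```

```text
[0.54725992 0.08632768 0.03264671] [ 1.14588098  2.87810426 -1.10130278]
[(np.int32(135), [311.3, 218.7]), (np.int32(16), [296.2, 238.2])] [(np.int32(134), [311.8, 219.0]), (np.int32(17), [296.3, 238.3])]
```

Contact: about 3 N along +y, the spring's preload. Now I'll push about 60 mm.

Emit:
step_arm(
  increments=[
    [-1,[0,-0.025,0],[0,0,0]],
    [-1,[0,-0.025,0],[0,0,0]],
    [-1,[0,-0.025,0],[0,0,0]],
    [-1,[0,-0.025,0],[0,0,0]],
    [-1,[0,-0.025,0],[0,0,0]],
    [-1,[0,-0.025,0],[0,0,0]],
    [-1,[0,-0.025,0],[0,0,0]],
    [-1,[0,-0.025,0],[0,0,0]],
    [-1,[0,-0.025,0],[0,0,0]],
    [-1,[0,-0.025,0],[0,0,0]],
    [-1,[0,-0.025,0],[0,0,0]],
    [-1,[0,-0.025,0],[0,0,0]],
    [-1,[0,0,0],[0,0,0]],
    [-1,[0,0,0],[0,0,0]],
  ],
)

```text
time_s: 8.38
position: [0.5406, 0.0294, 0.0327]
tool_rot: [[-0.994, 0.109, 0.0], [0.109, 0.994, 0.004], [-0.0, 0.004, -1.0]]
force: [1.0, 7.4, -0.4]
grip_width: 0.005
gripper_force: 3.6
```

```bash
python3 - <<'E'
from h import *
snap('side','s7'); print(arm.state()['position'],arm.state()['force']); print(val('s7'))
for c in(0,.04,.05,.06):
    X=np.array([.536,-.0366])+(-.03+c)*np.array([-.118,-.993]); print(c,proj('side',[*X,.06]).round(1))
E
```

```text
[0.54061489 0.02954086 0.0326917 ] [ 0.11386743  6.81009852 -0.805738  ]
[(np.int32(138), [323.8, 233.1]), (np.int32(17), [296.3, 238.3])]
0 [311.1 219. ]
0.04 [319.7 228.7]
0.05 [321.9 231.2]
0.06 [324.1 233.8]
```

The carriage is at about 0.058 (valve at side 323.8,233.1; 0.06 predicts 324.1,233.8). Now I'll let it back gently and draw clear.

Emit:
step_arm(
  increments=[
    [-1,[0,0.025,0],[0,0,0]],
    [-1,[0,0.025,0],[0,0,0]],
    [-1,[0,0.025,0],[0,0,0]],
    [-1,[0,0.025,0],[0,0,0]],
    [-1,[0,0.025,0],[0,0,0]],
    [-1,[0,0.05,0],[0,0,0]],
    [-1,[0,0.06,0],[0,0,0]],
    [-1,[0,0.08,0],[0,0,0]],
    [-1,[0,0.1,0],[0,0,0]],
    [-1,[0,0.08,0],[0,0,0]],
    [-1,[0,0,-0.12],[0,0,0]],
    [-1,[0,0,-0.14],[0,0,0]],
    [-1,[0,0,-0.14],[0,0,0]],
    [-1,[0,0,-0.1],[0,0,0]],
    [-1,[0,0,0],[0,0,0]],
  ],
)

```text
time_s: 9.68
position: [0.5547, 0.1253, 0.1375]
tool_rot: [[-0.994, 0.112, 0.008], [0.112, 0.994, 0.003], [-0.008, 0.003, -1.0]]
force: [0.7, 0.3, 0.5]
grip_width: 0.007
gripper_force: 0.0
```

```bash
python3 - <<'E'
from h import *
snap('side','s8'); st=arm.state();print(st['position'],st['force'],np.round(st['tool_rot'],3).tolist()); print(val('s8'))
E
```

```text
[0.55337854 0.12502835 0.13509585] [ 0.5060431   0.45626712 -0.55684627] [[-0.994, 0.112, 0.005], [0.112, 0.994, 0.002], [-0.005, 0.002, -1.0]]
[(np.int32(135), [319.8, 228.5]), (np.int32(16), [296.2, 238.2])]
```

It's latched: the valve is at side (319.8,228.5), and 0.040 predicts (319.7,228.7). Next I'll go over the start button.

Emit:
step_arm(
  increments=[
    [-1,[0.04,0.072,0],[0,0,0]],
    [-1,[0.08,0.142,0],[0,0,0]],
    [-1,[0.08,0.142,0],[0,0,0]],
    [-1,[0.08,0.142,0],[0,0,0]],
    [-1,[0.08,0.142,0],[0,0,0]],
    [-1,[0.08,0.142,0],[0,0,0]],
    [-1,[0.08,0.142,0],[0,0,0]],
    [-1,[0.08,0.142,0],[0,0,0]],
    [-1,[0.04,0.07,0],[0,0,0]],
    [-1,[0,0,0],[0,0,0]],
    [-1,[0,0,0],[0,0,0]],
  ],
)

```text
time_s: 10.65
position: [0.4484, 0.3646, 0.131]
tool_rot: [[-0.994, 0.109, -0.002], [0.109, 0.994, -0.002], [0.001, -0.002, -1.0]]
force: [0.9, -0.4, 0.1]
grip_width: 0.001
gripper_force: 0.0
```

Emit:
step_arm(
  increments=[
    [-1,[-0.017,0,0],[0,0,0]],
    [-1,[0,0,0],[0,0,-0.038]],
    [-1,[0,0,0],[0,0,-0.038]],
    [-1,[0,0,0],[0,0,-0.038]],
    [-1,[0,0,0],[0,0,-0.038]],
    [-1,[0,0,0],[0,0,-0.038]],
    [-1,[0,0,0],[0,0,-0.038]],
    [-1,[0,0,0],[0,0,-0.038]],
    [-1,[0,0,0],[0,0,-0.038]],
    [-1,[0,0,0.08],[0,0,0]],
    [-1,[0,0,0.1],[0,0,0]],
    [-1,[0,0,0.1],[0,0,0]],
    [-1,[0,0,0],[0,0,0]],
    [-1,[0,0,0],[0,0,0]],
  ],
)

```text
time_s: 11.82
position: [0.4534, 0.3615, 0.0756]
tool_rot: [[-0.667, -0.745, -0.002], [-0.745, 0.667, -0.002], [0.003, -0.0, -1.0]]
force: [-0.8, 0.5, 0.1]
grip_width: 0.002
gripper_force: 0.0
```

```bash
python3 - <<'E'
from h import *
s=snap('side','s9');st=arm.state();p=np.array(st['position']);print(p,st['force'],np.round(st['tool_rot'],2).tolist())
c=cv2.convertScaleAbs(np.ascontiguousarray(cv2.resize(s[90:190,160:260],None,fx=6,fy=6,interpolation=cv2.INTER_CUBIC)[:,:,::-1]),alpha=1.5)
for q in([*p[:2],p[2]+.027],[.4518,.3648,.07]):
    u=(proj('side',q)-[160,90]+.5)*6; print(u); cv2.circle(c,tuple(u.astype(int)),3,(0,0,255),-1)
cv2.imwrite('pics/c8.png',c)
E
```

```text
[0.45412496 0.36258255 0.07691796] [-0.35887114  0.36945759  0.74516164] [[-0.67, -0.75, 0.0], [-0.75, 0.67, -0.0], [0.0, -0.0, -1.0]]
[276.87730993 355.76748334]
[279.70143542 411.07111373]
```

View pics/c8.png

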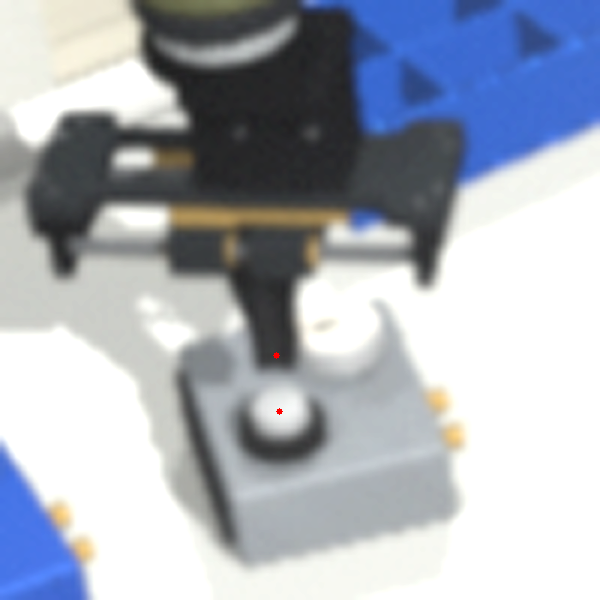

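The view confirms the tip at crop (275,365), above the grey tester's steel button at (279,411). The tip is about 34 mm above the button top, which agrees with the corrected height. Now a small y correction, then descend to near contact.

Emit:
step_arm(
  increments=[
    [-1,[0,0.016,0.04],[0,0,0]],
    [-1,[0,0,0.05],[0,0,0]],
    [-1,[0,0,0.03],[0,0,0]],
    [-1,[0,0,0.02],[0,0,0]],
    [-1,[0,0,0.01],[0,0,0]],
    [-1,[0,0,0],[0,0,0]],
    [-1,[0,0,0],[0,0,0]],
  ],
)

```text
time_s: 12.45
position: [0.4508, 0.366, 0.0466]
tool_rot: [[-0.665, -0.747, 0.0], [-0.747, 0.665, 0.0], [-0.0, -0.0, -1.0]]
force: [0.9, -0.3, 0.3]
grip_width: 0.005
gripper_force: 0.0
```

Emit:
step_arm(
  increments=[
    [-1,[0,0,0.01],[0,0,0]],
    [-1,[0,0,0.01],[0,0,0]],
    [-1,[0,0,0.01],[0,0,0]],
    [-1,[0,0,0],[0,0,0]],
  ],
)

```text
time_s: 12.78
position: [0.4512, 0.3663, 0.0409]
tool_rot: [[-0.665, -0.747, 0.001], [-0.747, 0.665, 0.001], [-0.001, -0.0, -1.0]]
force: [0.3, -0.3, 3.0]
grip_width: 0.005
gripper_force: 1.7
```

Contact, at about 3 N. I'll keep pressing until it bottoms out.

Emit:
step_arm(
  increments=[
    [-1,[0,0,0.01],[0,0,0]],
    [-1,[0,0,0.01],[0,0,0]],
    [-1,[0,0,0],[0,0,0]],
  ],
)

```text
time_s: 13.03
position: [0.4512, 0.3664, 0.0383]
tool_rot: [[-0.665, -0.747, 0.001], [-0.747, 0.665, 0.001], [-0.001, 0.0, -1.0]]
force: [-2.4, -2.2, 11.1]
grip_width: 0.005
gripper_force: 5.8
```

Emit:
step_arm(
  increments=[
    [-1,[0,0,0.01],[0,0,0]],
    [-1,[0,0,0],[0,0,0]],
    [-1,[0,0,0],[0,0,0]],
  ],
)

```text
time_s: 13.28
position: [0.4513, 0.3665, 0.0381]
tool_rot: [[-0.665, -0.746, 0.001], [-0.746, 0.665, 0.001], [-0.002, 0.0, -1.0]]
force: [-5.2, -4.3, 21.8]
grip_width: 0.007
gripper_force: 10.8
```

It's at the hard stop: z didn't change while the force rose to 22 N, and 3 N at 2.8 mm above the stop fits the 5 N spring. Now I'll release, lift and move clear.

Emit:
step_arm(
  increments=[
    [-1,[0,0,-0.02],[0,0,0]],
    [-1,[0,0,-0.03],[0,0,0]],
    [-1,[0,0,-0.05],[0,0,0]],
    [-1,[0,0,-0.1],[0,0,0]],
    [-1,[0,0,-0.15],[0,0,0]],
    [-1,[0,0,-0.15],[0,0,0]],
    [-1,[0,0,-0.15],[0,0,0]],
    [-1,[0,0,-0.1],[0,0,0]],
    [-1,[0.06,0.06,0],[0,0,0]],
    [-1,[0.1,0.1,0],[0,0,0]],
    [-1,[0.1,0.1,0],[0,0,0]],
    [-1,[0.06,0.06,0],[0,0,0]],
    [-1,[0,0,0],[0,0,0]],
    [-1,[0,0,0],[0,0,0]],
    [-1,[0,0,0],[0,0,0]],
  ],
)

```text
time_s: 14.53
position: [0.3611, 0.3604, 0.1846]
tool_rot: [[-0.666, -0.746, 0.001], [-0.746, 0.666, -0.0], [-0.0, -0.001, -1.0]]
force: [0.5, -0.2, 0.4]
grip_width: 0.006
gripper_force: 0.0
```

```bash
python3 - <<'E'
from h import *
s=snap('side','s10').astype(int);t=snap('top','t10').astype(int); st=arm.state();print(st['time_s'],st['position'],st['force'],val('s10'))
a=cv2.imread('pics/side0.png').astype(int)[:,:,::-1]
d=np.abs(s-a).max(2)
print('button diff',d[150:166,198:216].mean(),'tester',d[140:175,192:235].mean())
g=lambda im:(lambda m:(m.sum(),[float(x.mean().round(2)) for x in np.where(m)]))(im[148:168,198:216].min(2)>110)
print(g(a),g(s))
for n,(x,y,w,h) in dict(spare=(255,228,25,25),manif=(278,258,25,35),driver=(322,188,60,50),tub=(272,135,32,30),fit=(283,325,20,22),bin=(365,280,85,75)).items(): print(n,d[y:y+h,x:x+w].mean().round(1))
E
```

```text
14.6333 [0.36139305 0.36034421 0.18443742] [ 0.17369862 -0.37962068  0.26629517] [(np.int32(135), [319.8, 228.5]), (np.int32(16), [296.2, 238.2])]
button diff 5.170138888888889 tester 5.594019933554817
(np.int64(150), [6.51, 7.64]) (np.int64(181), [6.73, 8.09])
spare 5.4
manif 7.2
driver 9.0
tub 12.9
fit 7.7
bin 5.9
```

```bash
python3 - <<'E'
from h import *
def cen(f,lo,hi,x,y,w,h):
    m=cv2.inRange(cv2.cvtColor(cv2.imread(f'pics/{f}.png')[y:y+h,x:x+w],cv2.COLOR_BGR2HSV),lo,hi);M=cv2.moments(m,True);return round(M['m10']/M['m00']+x,1),round(M['m01']/M['m00']+y,1)
for f in('side0','s10'): print(cen(f,(18,120,60),(32,255,255),268,130,40,40),cen(f,(45,90,30),(80,255,255),315,180,50,45))
E
python3 -c "from station import arm; print(arm.close_job())"
```

```text
(287.9, 149.5) (338.5, 202.5)
(287.9, 149.5) (338.5, 202.5)
the job is handed in; nothing more can be done
None
```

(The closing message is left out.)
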